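# Load the stamping press with its die the right way round

## Task

Take the hand stamp whose steel foot has a pointed tongue and set it down (do not drop it) upright in the circle on the drawn-out bed of the hand press, centred and turned so that its tongue points straight at the engraved arrow. Then let go of it and push the bed by its upright handle all the way in under the press head until it stops, with the stamp still in place and lined up. Leave everything else on the bench where it is.

Things in the scene. Friction and masses are not known exactly. Their poses are not given: they have to be found in the camera images.
- stamp: The stamp to load, 80 mm tall, 0.35 kg: round steel foot 70 mm wide, 16 mm high, with one pointed steel tongue (18 mm wide, as high as the foot) reaching 61 mm from the axis; steel neck; round wooden grip 34 mm in diameter from 36 to 80 mm height, to be gripped from above in any direction. Origin: centre of the underside; z up, x towards the tongue's point.
- stamp_tip (a point): Point of the stamp's tongue, 61 mm from the axis along the stamp's x, 8 mm above the underside.
- bed (a joint): Press bed slide, m: 0 drawn out, 0.17 fully in at its stop; starts at 0 to 0.02. Slides towards the bed's -y, friction 3 N, stays where left. The press is a grey C-frame 0.36 m high, column on the robot's right; its head's nearest edge is 120 mm from the circle's centre (at 0), 111 mm above the bed.
- bed_seat (a point): Centre of the flat black circle (78 mm diameter) on the bed's top face, 44 mm above the bench; moves with the bed. Axes are the bed's: x from the circle towards the arrow, y towards the handle (against the push), z up. The bed is an aluminium plate 190 mm (x) by 230 mm (y).
- bed_mark (a point): Tip of the flat engraved black arrow on the bed, 65 mm from the circle's centre along the bed's x; the arrow points at the circle. Moves with the bed.
- bed_handle (a point): Middle of the top edge of the bed's black upright handle: a plate 64 mm wide (bed x), 14 mm thick (bed y), 61 mm high above the bed, 120 mm from the circle's centre along the bed's y; top 105 mm above the bench. Push on its outer (+y) face or pinch it from above.
- round_stamp: Bystander: stamp with a plain round foot 70 mm in diameter without tongue, same grip and height. Origin: centre of the underside.
- square_stamp: Bystander: stamp with a 60 mm square foot without tongue, same grip and height. Origin: centre of the underside.
- bottle: Bystander: white bottle, 60 mm diameter, 150 mm tall. Origin: centre of the underside.
- jar: Bystander: brown glass jar, 70 mm diameter, 75 mm tall. Origin: centre of the underside.
- mallet: Bystander: wooden mallet lying down, 260 mm long along its y, 60 mm high. Origin: on the bench under its middle.
- shears: Bystander: shears with black loop handles lying flat, 210 mm long along their x, 12 mm high.
- driver: Bystander: cordless screwdriver lying on its side, about 170 by 190 mm, 52 mm high.
- awl: Bystander: awl with a handle lying down along its x, 150 mm long.

How it is judged (in metres and radians):
On the way:
1. the tongued stamp stands released on the drawn-out bed (drawn in less than 50 mm), centred and pointing at the arrow (horizontal distance between stamp and bed_seat below 0.008 m and angle between the x axis of stamp and the x axis of bed_seat, either way round below 0.1 rad and x of stamp_tip in the frame of bed_seat above 0.04 m and angle between stamp's own z axis and vertical below 0.06 rad and z of stamp in the frame of bed_seat below 0.006 m and contact force between the fingers and stamp below 0.2 N and value of joint bed below 0.05 m), for 0.2 s.
At the end, for the whole second after the job is handed in: The bed is fully in (within 7 mm of its stop); the tongued stamp stands upright and at rest on the bed, released, its axis within 8 mm of the circle's centre and its tongue pointing to the arrow within 0.10 rad (5.7 degrees) (horizontal distance between stamp and bed_seat below 0.008 m and angle between the x axis of stamp and the x axis of bed_seat, either way round below 0.1 rad and x of stamp_tip in the frame of bed_seat above 0.04 m and angle between stamp's own z axis and vertical below 0.06 rad and z of stamp in the frame of bed_seat below 0.006 m and contact force between the fingers and stamp below 0.2 N and value of joint bed above 0.163 m and linear speed of stamp below 0.02 m/s); the robot touches nothing.
It fails at once if the stamp is dropped (falls freely from more than about 10 mm) (contact force between the fingers and stamp below 0.1 N and contact force between stamp and anything else below 0.1 N and linear speed of stamp above 0.42 m/s).
It fails at once if another stamp is moved more than 30 mm or tipped (distance of any of round_stamp, square_stamp from where it was at the start of the episode above 0.03 m or angle between any of round_stamp, square_stamp's own z axis and vertical above 0.4 rad).
It fails at once if the bottle or jar is moved more than 30 mm or tipped (distance of any of bottle, jar from where it was at the start of the episode above 0.03 m or angle between any of bottle, jar's own z axis and vertical above 0.4 rad).
It fails at once if the mallet, shears, screwdriver or awl is moved more than 40 mm (distance of any of mallet, shears, driver, awl from where it was at the start of the episode above 0.04 m).
It also fails if it takes over 45 s, if anything falls off the work surface, if the arm or the gripper's body presses on something with over 40 N, if the wrist force passes 120 N, or if a joint passes its speed limit or range.

## Robot

A 6-joint arm with a two-finger parallel gripper is mounted at the origin on the work surface. World frame = base frame: x ahead of the robot, y to its left, z up, the work surface at z = 0. Lengths are in m, angles in degrees, forces in N, time in s.
With the tool pointing down it reaches from about 0.325 to 0.775 m from the base axis. Payload 5.5 kg.
Tool frame: the origin (TCP) lies between the finger pads; the fingertips stand 22 mm ahead of it and the grasp point (between the pads) lies 3 mm ahead of it; z points along the fingers, y is the direction in which the jaws open and shut (so a half turn about z gives the same grasp; the last joint's range is limited). The gripper opens to 88 mm and grips with 3 to 60 N. Pads are 20 mm wide; open, the fingers measure 115 mm over their backs; the gripper's body (75 mm by 178 mm) begins 61 mm behind the grasp point.
Start: joints at [67.626, 5.22, 70.514, -0, 104.267, -3.249], TCP at [0.197, 0.567, 0.245] pointing down, gripper open.
Joint ranges: [-164.24, 164.24], [-49.07, 125.15], [9.68, 141.18], [-86.29, 266.29], [3.28, 154.24], [-151.56, 151.56]. Speed limits (degrees/s): [147.25, 147.25, 172.46, 180, 180, 180].

## Interface

Orientations are given as a 3x3 rotation matrix whose columns are the frame's x, y, z axes.
In Python, from bench import ctrl gives the robot as it stands.
- The arm moves only by the tool jog_arm, never from a script. Its arguments are lists of equal length, an entry for each row: "rot": the turn, a rotation vector about the tool's x, y, z in degrees, a list of three; "translation": the shift along the tool's x, y, z in m, a list of three; "claw": the closure, from 0 (fully open) to 1 (shut). In form: {"rot": [[ax, ay, az], ...], "translation": [[dx, dy, dz], ...], "claw": [claw, ...]}. A call has exactly 5 rows; each row is the pose to reach, as a shift and turn from the pose commanded when the call began, along the tool's axes at that moment; what a row does not reach only later rows make up. A row lasts 1/12 s, in which the tool goes at most 41.7 mm and 7.16 degrees, less where a joint would pass 70% of its speed; a pose out of reach is approached as far as the arm can. A call with a gripper value outside its range is refused whole. The fingers move at their own pace and stop on an object; "newtons" is the grip in N (left out, the last holds). Time passes only in rows, so rows that repeat a pose let the fingers close, or fill a call up. It gives the time, the measured TCP pose, the force and the opening at its end, in the units of the state.
- ctrl.get_obs(): the state, without advancing time (a new reading comes with each control period).
- ctrl.camera(name): name is "scene" or "side" or "wrist"; returns the picture (480x640x3 uint8, blue, green, red); there is no depth.
- ctrl.camera_info(name): a dict with "camera_matrix" (3x3 intrinsics, pixels), "R" (3x3) and "t" (3): a world point X has camera coordinates R X + t; the wrist camera has in their place "hand_eye" (4x4, takes a point from camera to tool coordinates, whose origin is the TCP and whose axes are the flange's). Camera axes: x right, y down, z forward; pixel columns grow to the right and rows downward; lengths in m; the calibration is good to about 2 mm. The wrist camera is an equidistant fisheye: a pixel r from the principal point sees the ray r / f radians off the axis. A picture is of the moment at which its call begins: read the wrist's pose just before it. camera_info takes no time and is no camera call.
- ctrl.job_done(): hands the job in, once; it reports no verdict.
The state is a dict: "clock": time; "joint_pos": joint angles; "joint_vel": joint speeds; "joint_efforts": joint torques, N m; "position": TCP position; "tool_rot": TCP orientation; "wrist_force": force on the tool from outside, world axes, zero at the start; "wrist_torque": the same for the moment, N m; "opening": finger opening in m.
Only numpy, scipy, OpenCV 4.12 (cv2) and the standard library are available. Lean on these libraries where they do the work, as an engineer would, in place of code of your own. Each camera call takes 0.05 s, during which the arm holds its last target. There are 200 camera calls.

## Working session

There is one attempt and no reset: what is moved stays moved. The work goes in short steps, Python scripts to look and compute and a tool call to move; the robot and the scene stay as the last step left them, time stands still between calls to the robot, and variables do not carry over. Pictures are saved under pics/ and viewed, about 8 in all and at most 12, crops included, and the job is handed in when it is done.

Besides the shell and the picture viewer there is one more tool, called after "Emit:" by a JSON object that holds its "method" and its "body", one argument or row to a line. jog_arm: Moves the arm, as the interface text tells. Its arguments: {"type":"object","properties":{"rot":{"type":"array","items":{"type":"array","items":{"type":"number"}}},"translation":{"type":"array","items":{"type":"array","items":{"type":"number"}}},"claw":{"type":"array","items":{"type":"number"}},"newtons":{"type":"number"}},"required":["rot","translation","claw"]}

```bash
mkdir -p pics; cat > h.py <<'E'
import numpy as np,cv2
from bench import ctrl
def grab(n,f=None):
    o=ctrl.get_obs(); im=ctrl.camera(n)
    if f: cv2.imwrite('pics/'+f,im)
    return im,o
def ray(n,px,o=None):
    i=ctrl.camera_info(n);K=np.array(i['camera_matrix']);u,v=px
    a=np.array([(u-K[0,2])/K[0,0],(v-K[1,2])/K[1,1]])
    if n=='wrist':
        r=np.linalg.norm(a);s=np.sin(r)/max(r,1e-9)
        d=np.array([a[0]*s,a[1]*s,np.cos(r)]);H=np.array(i['hand_eye']);R=np.array(o['tool_rot'])
        return np.array(o['position'])+R@H[:3,3],R@H[:3,:3]@d
    R=np.array(i['R']);t=np.array(i['t'])
    return -R.T@t,R.T@np.array([a[0],a[1],1])
def hit(n,px,z,o=None):
    c,d=ray(n,px,o);return c+d*(z-c[2])/d[2]
E
python3 - <<'E'
from h import *
for n in ['scene','side','wrist']:
    im,o=grab(n,n+'0.png')
    i=ctrl.camera_info(n);print(n,{k:np.round(v,3).tolist() for k,v in i.items() if not isinstance(v,str)})
print(o)
E
```

```text
scene {'camera_matrix': [[466.022, 0.0, 319.991], [0.0, 466.022, 234.043], [0.0, 0.0, 1.0]], 'R': [[-0.855, 0.519, -0.009], [0.407, 0.659, -0.633], [-0.323, -0.545, -0.774]], 't': [0.362, -0.246, 1.374]}
side {'camera_matrix': [[532.595, 0.0, 321.944], [0.0, 532.595, 237.77], [0.0, 0.0, 1.0]], 'R': [[0.984, -0.175, 0.018], [-0.115, -0.716, -0.689], [0.133, 0.676, -0.725]], 't': [-0.478, 0.214, 1.269]}
wrist {'camera_matrix': [[371.648, 0.0, 319.215], [0.0, 371.648, 244.132], [0.0, 0.0, 1.0]], 'hand_eye': [[0.0, -0.967, -0.255, 0.069], [1.0, 0.0, -0.001, -0.0], [0.001, -0.255, 0.967, -0.14], [0.0, 0.0, 0.0, 1.0]]}
{'clock': 0.1, 'joint_pos': array([ 6.76243603e+01,  5.25958747e+00,  7.05745566e+01, -3.01250159e-05,
        1.04266889e+02, -3.24628799e+00]), 'joint_vel': array([ 0.0313218 , -0.10086797, -0.12603572,  0.05729744,  0.06977297,
        0.00045414]), 'joint_efforts': array([ 1.76294910e-03, -4.47859061e+01, -4.07568634e+01,  6.99204672e-02,
        2.84508755e-02, -9.06906098e-05]), 'position': array([0.19651322, 0.56666682, 0.24361581]), 'tool_rot': array([[-9.44781084e-01,  3.27701469e-01, -6.70799947e-04],
       [ 3.27702141e-01,  9.44779682e-01, -1.63078727e-03],
       [ 9.93467759e-05, -1.76055955e-03, -9.99998445e-01]]), 'wrist_force': array([-0.29786292, -0.28828478,  0.16512375]), 'wrist_torque': array([ 0.00504199, -0.04640901, -0.05403655]), 'opening': 0.08804488094441262}
```

View pics/scene0.png

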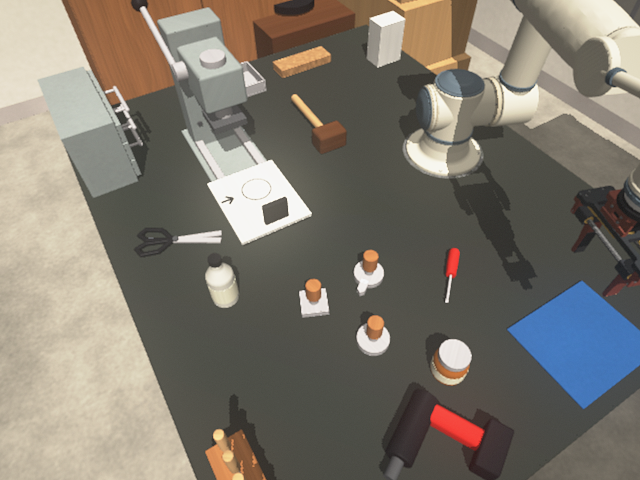

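View pics/wrist0.png

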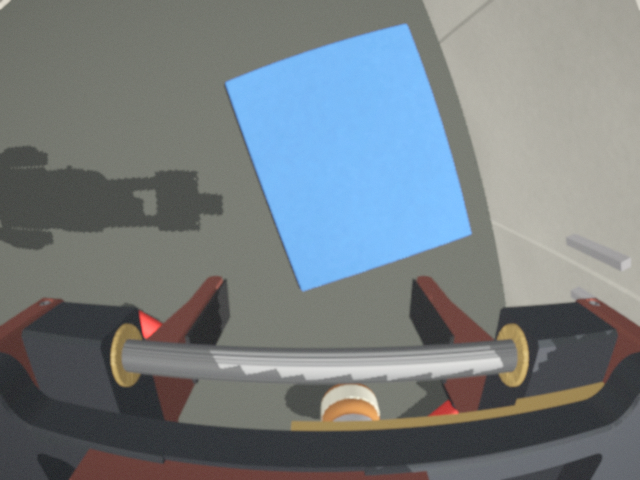

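The scene view shows the tongued stamp with its grip top at (371,254), foot at (368,273) and tongue tip at (362,291). The bed circle is at (257,188), the arrow at (228,200) and the handle top at (275,203). The wrist view shows only the blue mat and the jar.

```bash
python3 - <<'E'
from h import *
for nm,p,z in [('griptop',(371,254),.08),('foot',(368,273),.016),('tongue',(362,291),.016),('circle',(257,188),.044),('arrowtip',(234,198),.044),('handle',(275,203),.105),('round',(375,321),.08),('square',(314,285),.08),('awl',(453,260),.02),('bottle',(219,262),.14),
 ('bedTL',(208,186),.044),('bedBL',(243,241),.044),('bedBR',(310,213),.044),('bedTR',(272,161),.044)]:
    print(nm,hit('scene',p,z).round(3))
im=cv2.imread('pics/scene0.png')[130:330,180:420];s=cv2.imread('pics/side0.png')
cv2.imwrite('pics/s1.png',s)
E
```

```text
griptop [0.44  0.247 0.08 ]
foot [0.446 0.251 0.016]
tongue [0.486 0.284 0.016]
circle [ 0.551 -0.107  0.044]
arrowtip [ 0.618 -0.106  0.044]
handle [0.559 0.019 0.105]
round [0.53  0.387 0.08 ]
square [0.59 0.25 0.08]
awl [0.256 0.328 0.02 ]
bottle [0.745 0.135 0.14 ]
bedTL [ 0.658 -0.182  0.044]
bedBL [0.659 0.035 0.044]
bedBR [0.478 0.042 0.044]
bedTR [ 0.469 -0.179  0.044]
```

View pics/s1.png

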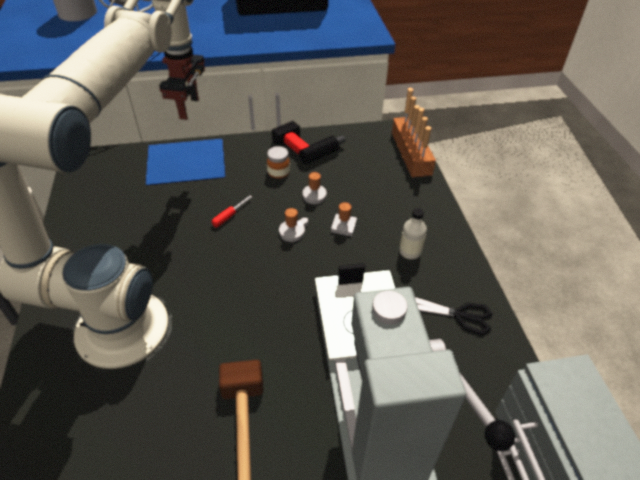

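The side view agrees: the tongued stamp is at (292,232) and the square one at (344,222). I'm going above the tongued stamp with the tool turned so that it ends at yaw 90° when placed.

Emit:
{"method": "jog_arm", "body": {
  "rot": [
    [0, 0, 32],
    [0, 0, 32],
    [0, 0, 32],
    [0, 0, 32],
    [0, 0, 32]
  ],
  "translation": [
    [-0.034, -0.022, 0],
    [-0.067, -0.044, 0],
    [-0.1, -0.066, 0],
    [-0.134, -0.088, 0],
    [-0.168, -0.11, 0]
  ],
  "claw": [0, 0, 0, 0, 0]
}}

```text
clock: 0.57
position: [0.3198, 0.4064, 0.2443]
tool_rot: [[-0.623, 0.782, -0.0], [0.782, 0.623, -0.0], [-0.0, -0.0, -1.0]]
wrist_force: [0.5, 0.2, 0.3]
opening: 0.0878
```

```bash
cat >> h.py <<'E'
def go(x,y,z,yaw):
    o=ctrl.get_obs();R=np.array(o['tool_rot']);p=np.array(o['position'])
    c,s=np.cos(np.radians(yaw)),np.sin(np.radians(yaw))
    T=np.array([[c,s,0],[s,-c,0],[0,0,-1]])
    from scipy.spatial.transform import Rotation as Q
    print('t',o['clock'],'pos',p.round(4),'yaw',np.degrees(np.arctan2(R[1,0],R[0,0])).round(2),'F',np.round(o['wrist_force'],1),'op',round(o['opening'],4))
    print('trans',(R.T@(np.array([x,y,z])-p)).round(4),'rot',Q.from_matrix(R.T@T).as_rotvec(degrees=True).round(2))
E
python3 -c "
from h import *
go(.443,.249,.24,129)"
```

```text
t 0.5667 pos [0.3198 0.4064 0.2443] yaw 128.55 F [0.5 0.2 0.3] op 0.0878
trans [-0.1998 -0.0017  0.0043] rot [-0.02  0.01 -0.45]
```

Emit:
{"method": "jog_arm", "body": {
  "rot": [
    [0, 0, 0],
    [0, 0, 0],
    [0, 0, 0],
    [0, 0, 0],
    [0, 0, 0]
  ],
  "translation": [
    [-0.041, 0, 0],
    [-0.082, 0, 0],
    [-0.123, 0, 0],
    [-0.164, 0, 0],
    [-0.2, -0.002, 0.004]
  ],
  "claw": [0, 0, 0, 0, 0]
}}

```text
clock: 0.98
position: [0.4446, 0.2489, 0.2411]
tool_rot: [[-0.627, 0.779, 0.001], [0.779, 0.627, 0.0], [-0.001, 0.001, -1.0]]
wrist_force: [0.7, 0.0, -0.4]
opening: 0.0879
```

Emit:
{"method": "jog_arm", "body": {
  "rot": [
    [0, 0, 0],
    [0, 0, 0],
    [0, 0, 0],
    [0, 0, 0],
    [0, 0, 0]
  ],
  "translation": [
    [0, 0, 0],
    [0, 0, 0],
    [0, 0, 0],
    [0, 0, 0],
    [0, 0, 0]
  ],
  "claw": [0, 0, 0, 0, 0]
}}

```text
clock: 1.4
position: [0.4425, 0.2522, 0.2408]
tool_rot: [[-0.629, 0.777, 0.0], [0.777, 0.629, 0.0], [0.0, 0.0, -1.0]]
wrist_force: [0.7, -0.5, 0.7]
opening: 0.088
```

```bash
python3 -c "
from h import *
go(.443,.249,.24,129); im,o=grab('wrist','w1.png')
np.savez('o1.npz',position=o['position'],tool_rot=o['tool_rot'])"
```

```text
t 1.4 pos [0.4425 0.2522 0.2408] yaw 129.01 F [ 0.7 -0.5  0.7] op 0.088
trans [-0.0028 -0.0016  0.0008] rot [ 0.02 -0.01  0.01]
```

View pics/w1.png

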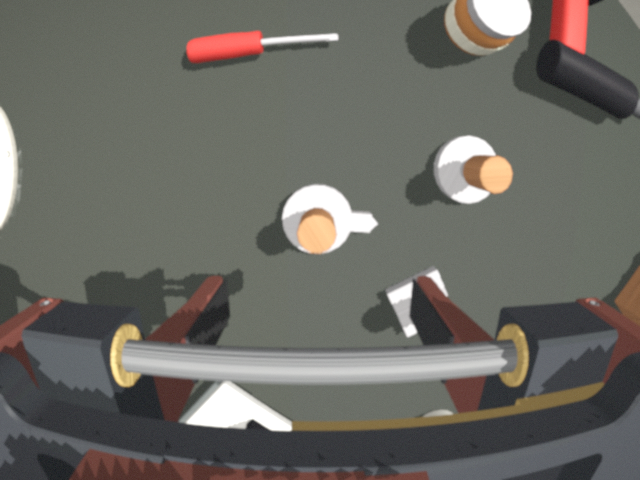

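The wrist view shows the tongued stamp with its foot centre near (317,219), grip top near (317,236) and tongue tip at (378,222).

```bash
cat >> h.py <<'E'
def stamp(im,o,zb,roi):
    x0,y0,x1,y1=roi;sub=im[y0:y1,x0:x1];hsv=cv2.cvtColor(sub,cv2.COLOR_BGR2HSV)
    def big(m):
        c=max(cv2.findContours(m,cv2.RETR_EXTERNAL,cv2.CHAIN_APPROX_NONE)[0],key=cv2.contourArea)
        return c[:,0]+[x0,y0]
    wood=big(cv2.inRange(hsv,(5,80,90),(22,255,255)))
    foot=big(cv2.inRange(hsv,(0,0,140),(180,60,255)))
    P=np.array([hit('wrist',p,zb+.016,o)[:2] for p in foot],np.float32)
    W=np.array([hit('wrist',p,zb+.08,o)[:2] for p in wood],np.float32)
    (wc,wr)=cv2.minEnclosingCircle(W)
    # axis: robust circle on foot outline (drop tongue and occluded points)
    from scipy.optimize import least_squares
    c=least_squares(lambda q:np.hypot(*(P-q).T)-.035,P.mean(0),loss='cauchy',f_scale=.001).x
    d=P-c;r=np.hypot(*d.T)
    # near-side outline: flanks of the tongue give its direction
    f=P[(r>.041)&(r<.053)]-c;tip=P[r.argmax()]
    print('foot c',c.round(4),'wood c',np.round(wc,4),'r',round(wr,4),'tip',tip.round(4),'r',r.max().round(4),'yaw tip',np.degrees(np.arctan2(*(tip-c)[::-1])).round(2),'flank',np.degrees(np.arctan2(*f.mean(0)[::-1])).round(2),len(f), 'in', (abs(r-.035)<.0015).mean().round(2))
    return c,tip
E
python3 -c "
from h import *
stamp(cv2.imread('pics/w1.png'),np.load('o1.npz'),0,(270,170,395,265))"
```

```text
foot c [0.4419 0.2502] wood c [0.4405 0.2513] r 0.0192 tip [0.4928 0.2848] r 0.0615 yaw tip 34.24 flank 35.41 24 in 0.52
```

```bash
python3 -c "
from h import *
go(.4415,.2505,.064,129)"
```

```text
t 1.45 pos [0.4426 0.2521 0.2408] yaw 129.0 F [-0.2  0.3 -0.1] op 0.0878
trans [-0.0006 -0.0019  0.1768] rot [ 0.02 -0.    0.  ]
```

Emit:
{"method": "jog_arm", "body": {
  "rot": [
    [0, 0, 0],
    [0, 0, 0],
    [0, 0, 0],
    [0, 0, 0],
    [0, 0, 0]
  ],
  "translation": [
    [0, -0.001, 0.035],
    [-0.001, -0.002, 0.075],
    [-0.001, -0.002, 0.115],
    [-0.001, -0.002, 0.15],
    [-0.001, -0.002, 0.177]
  ],
  "claw": [0, 0, 0, 0, 0]
}}

```text
clock: 1.87
position: [0.4405, 0.2493, 0.0603]
tool_rot: [[-0.629, 0.777, -0.003], [0.777, 0.629, -0.001], [0.001, -0.003, -1.0]]
wrist_force: [0.8, -0.1, 0.3]
opening: 0.0877
```

Emit:
{"method": "jog_arm", "body": {
  "rot": [
    [0, 0, 0],
    [0, 0, 0],
    [0, 0, 0],
    [0, 0, 0],
    [0, 0, 0]
  ],
  "translation": [
    [0, 0, 0],
    [0, 0, 0],
    [0, 0, 0],
    [0, 0, 0],
    [0, 0, 0]
  ],
  "claw": [0, 0.3, 0.6, 0.8, 0.8],
  "newtons": 30
}}

```text
clock: 2.28
position: [0.4436, 0.2497, 0.0664]
tool_rot: [[-0.628, 0.778, 0.004], [0.778, 0.628, 0.002], [-0.001, 0.004, -1.0]]
wrist_force: [0.8, 0.8, -0.3]
opening: 0.0646
```

Emit:
{"method": "jog_arm", "body": {
  "rot": [
    [0, 0, 0],
    [0, 0, 0],
    [0, 0, 0],
    [0, 0, 0],
    [0, 0, 0]
  ],
  "translation": [
    [0, 0, 0],
    [0, 0, 0],
    [0, 0, 0],
    [0, 0, 0],
    [0, 0, 0]
  ],
  "claw": [0.9, 1, 1, 1, 1],
  "newtons": 30
}}

```text
clock: 2.7
position: [0.4423, 0.2489, 0.0638]
tool_rot: [[-0.628, 0.779, -0.0], [0.779, 0.628, -0.0], [-0.0, -0.0, -1.0]]
wrist_force: [0.3, -0.6, 1.0]
opening: 0.0334
```

Emit:
{"method": "jog_arm", "body": {
  "rot": [
    [0, 0, 0],
    [0, 0, 0],
    [0, 0, 0],
    [0, 0, 0],
    [0, 0, 0]
  ],
  "translation": [
    [0, 0, -0.01],
    [0, 0, -0.045],
    [0, 0, -0.085],
    [0, 0, -0.125],
    [0, 0, -0.16]
  ],
  "claw": [1, 1, 1, 1, 1]
}}

```text
clock: 3.12
position: [0.4419, 0.2487, 0.2259]
tool_rot: [[-0.628, 0.779, -0.0], [0.779, 0.628, -0.0], [0.0, -0.0, -1.0]]
wrist_force: [-0.1, 0.8, -4.3]
opening: 0.0334
```

```bash
python3 -c "
from h import *
go(.553,-.105,.22,95)"
```

```text
t 3.1167 pos [0.4419 0.2487 0.2259] yaw 128.87 F [-0.1  0.8 -4.3] op 0.0334
trans [-0.3451 -0.1355  0.0059] rot [-2.000e-02 -0.000e+00  3.387e+01]
```

Emit:
{"method": "jog_arm", "body": {
  "rot": [
    [0, 0, 7],
    [0, 0, 14],
    [0, 0, 21],
    [0, 0, 28],
    [0, 0, 34]
  ],
  "translation": [
    [-0.033, -0.013, 0],
    [-0.068, -0.027, 0],
    [-0.103, -0.041, 0],
    [-0.138, -0.054, 0],
    [-0.172, -0.068, 0]
  ],
  "claw": [1, 1, 1, 1, 1]
}}

```text
clock: 3.53
position: [0.4972, 0.0707, 0.2234]
tool_rot: [[-0.079, 0.997, -0.001], [0.997, 0.079, -0.0], [-0.0, -0.001, -1.0]]
wrist_force: [0.5, 0.5, -4.4]
opening: 0.0336
```

```bash
python3 - <<'E'
from h import *
go(.553,-.105,.22,95)
im=cv2.imread('pics/scene0.png')
g=cv2.cvtColor(im,cv2.COLOR_BGR2GRAY)
# black marks within the white plate
x0,y0,x1,y1=205,160,312,242
m=cv2.inRange(g[y0:y1,x0:x1],0,205)
n,l,s,c=cv2.connectedComponentsWithStats(m)
for i in range(1,n):
    if s[i,4]>15: print(i,s[i]+[x0,y0,0,0,0],(c[i]+[x0,y0]).round(1))
big=cv2.resize(im[150:250,200:320],None,fx=6,fy=6,interpolation=cv2.INTER_CUBIC);cv2.imwrite('pics/bed.png',big)
E
```

```text
t 3.5333 pos [0.4972 0.0707 0.2234] yaw 94.55 F [ 0.5  0.5 -4.4] op 0.0336
trans [-0.1796  0.0417  0.0033] rot [-0.07  0.   -0.45]
1 [ 205  160   36   82 1102] [216.1 213.4]
3 [253 160   5   5  17] [255.2 161.9]
5 [ 272  160   40   53 1069] [298.1 177.3]
26 [221 196  13   8  44] [228.3 199.5]
27 [262 197  27  28 516] [275.1 210.4]
31 [250 214  62  28 876] [290.1 232.4]
```

View pics/bed.png

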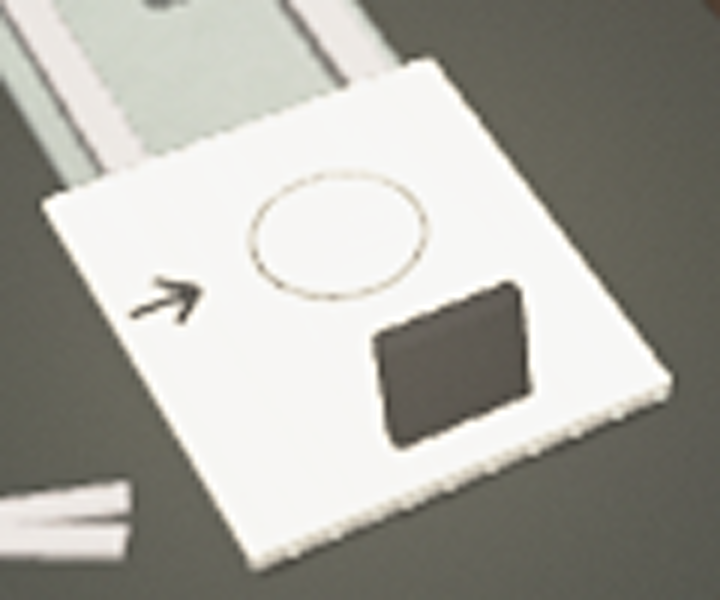

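The bed crop (6x, offset (200,150)) shows the ring centred near (338,235), the arrow tip at (203,290) and the plate corners at about (45,203), (430,62), (670,378) and (255,565).

```bash
python3 - <<'E'
from h import *
from scipy.optimize import least_squares
b=cv2.imread('pics/bed.png');g=cv2.cvtColor(b,cv2.COLOR_BGR2GRAY)
m=((g<225)*255).astype(np.uint8);yy,xx=np.nonzero(m)
e=((xx-338)/88.)**2+((yy-235)/62.)**2
k=(e>.75)&(e<1.25)
f=lambda u,v:hit('scene',((u+.5)/6-.5+200,(v+.5)/6-.5+150),.044)[:2]
P=np.array([f(u,v) for u,v in zip(xx[k],yy[k])])
s=least_squares(lambda q:np.hypot(*(P-q[:2]).T)-q[2],[.55,-.105,.038],loss='soft_l1',f_scale=.001).x
print('ring',s.round(4),k.sum())
a=f(203,290);print('arrow',a.round(4),np.hypot(*(a-s[:2])),np.degrees(np.arctan2(*(a-s[:2])[::-1])))
t=f(130,317);print('arrow dir',np.degrees(np.arctan2(*(t-a)[::-1])))
C=[f(*c) for c in [(45,203),(430,62),(670,378),(255,562)]];print(np.round(C,4))
for i in range(4):
    d=C[(i+1)%4]-C[i];print(np.hypot(*d).round(4),np.degrees(np.arctan2(*d[::-1])).round(2))
print('mid',np.mean(C,0))
E
```

```text
ring [ 0.5546 -0.1062  0.0376] 2427
arrow [ 0.6188 -0.1066] 0.06423520485923763 -0.327039877654851
arrow dir -3.209634959925633
[[ 0.656  -0.1918]
 [ 0.4689 -0.1843]
 [ 0.4744  0.0422]
 [ 0.6634  0.04  ]]
0.1872 177.7
0.2266 88.62
0.189 -0.67
0.2319 -91.83
mid [ 0.56568273 -0.07346436]
```

Emit:
{"method": "jog_arm", "body": {
  "rot": [
    [0, 0, 0],
    [0, 0, 0],
    [0, 0, 0],
    [0, 0, 0],
    [0, 0, 0]
  ],
  "translation": [
    [-0.038, 0.01, 0],
    [-0.076, 0.02, 0],
    [-0.114, 0.03, 0],
    [-0.15, 0.038, 0.002],
    [-0.178, 0.042, 0.003]
  ],
  "claw": [1, 1, 1, 1, 1]
}}

```text
clock: 3.95
position: [0.5543, -0.1043, 0.2196]
tool_rot: [[-0.083, 0.997, -0.002], [0.997, 0.083, -0.0], [-0.0, -0.002, -1.0]]
wrist_force: [-0.2, -0.5, -5.0]
opening: 0.0333
```

Emit:
{"method": "jog_arm", "body": {
  "rot": [
    [0, 0, 0],
    [0, 0, 0],
    [0, 0, 0],
    [0, 0, 0],
    [0, 0, 0]
  ],
  "translation": [
    [0, 0, 0],
    [0, 0, 0],
    [0, 0, 0],
    [0, 0, 0],
    [0, 0, 0]
  ],
  "claw": [1, 1, 1, 1, 1]
}}

```text
clock: 4.37
position: [0.5542, -0.1002, 0.2209]
tool_rot: [[-0.087, 0.996, 0.0], [0.996, 0.087, 0.0], [0.0, 0.0, -1.0]]
wrist_force: [0.5, -0.1, -4.3]
opening: 0.0332
```

```bash
python3 -c "
from h import *
go(.553,-.105,.22,95); im,o=grab('wrist','w2.png')
np.savez('o2.npz',position=o['position'],tool_rot=o['tool_rot'])"
```

```text
t 4.3667 pos [ 0.5542 -0.1002  0.2209] yaw 94.97 F [ 0.5 -0.1 -4.3] op 0.0332
trans [-0.0047 -0.0016  0.0009] rot [ 0.01 -0.01 -0.03]
```

View pics/w2.png

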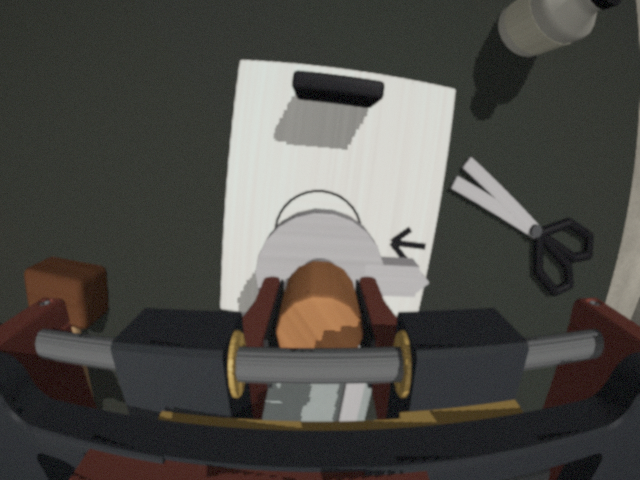

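The wrist view shows the ring arc above the held foot, with its top at (318,191). The arrow tip is at (391,242), the tongue tip at (430,284) and the handle top runs from (296,75) to (383,85).

```bash
python3 - <<'E'
from h import *
from scipy.optimize import least_squares
im=cv2.imread('pics/w2.png');o=np.load('o2.npz');g=cv2.cvtColor(im,cv2.COLOR_BGR2GRAY)
yaw=lambda d:np.degrees(np.arctan2(d[1],d[0])).round(2)
# ring arc
pts=[(u,185+int(np.argmin(g[185:208,u]))) for u in range(284,354,2)]
P=np.array([hit('wrist',p,.044,o)[:2] for p in pts])
s=least_squares(lambda q:np.hypot(*(P-q[:2]).T)-.0385,[.554,-.105],loss='soft_l1',f_scale=.0007)
print('ring',s.x.round(4),'res',np.abs(s.fun).mean())
a,t=[hit('wrist',p,.044,o)[:2] for p in [(391,242),(426,245.5)]]
print('arrow',a.round(4),yaw(t-a),'d',np.hypot(*(a-s.x)),yaw(a-s.x))
# plate edges: subrows
for side,us in (('L',(205,250)),('R',(415,465))):
    E=[]
    for v in range(100,260,4):
        row=g[v,us[0]:us[1]].astype(float);d=np.diff(row);u=us[0]+(d.argmax() if side=='L' else d.argmin())+.5
        E.append(hit('wrist',(u,v),.044,o)[:2])
    l=cv2.fitLine(np.array(E,np.float32),cv2.DIST_HUBER,0,.001,.001).ravel();print(side,l.round(4),yaw(l[:2])%180-90)
h=[hit('wrist',p,.105,o)[:2] for p in [(296,72),(383,82)]];print('handle',np.round(h,4),np.hypot(*(h[0]-h[1])))
zb=o['position'][2]-.0638
hsv=cv2.cvtColor(im,cv2.COLOR_BGR2HSV)
big=im[180:340,230:450];cv2.imwrite('pics/w2c.png',cv2.resize(big,None,fx=3.5,fy=3.5,interpolation=cv2.INTER_CUBIC))
tip=hit('wrist',(430,283),zb+.016,o)[:2];tcp=o['position'][:2]
print('tip',tip.round(4),'rel tcp',np.hypot(*(tip-tcp)),yaw(tip-tcp))
E
```

```text
ring [ 0.5538 -0.1059] res 0.00023159791459410387
arrow [ 0.6195 -0.1072] -0.65 d 0.06571754805432546 -1.06
L [ 0.031   0.9995  0.4698 -0.0681] -1.7799988
R [ 0.0313  0.9995  0.6607 -0.0399] -1.7900009
handle [[0.5283 0.0206]
 [0.588  0.0196]] 0.05977854242011999
tip [ 0.6164 -0.0977] rel tcp 0.062279955865656746 2.34
```

View pics/w2c.png

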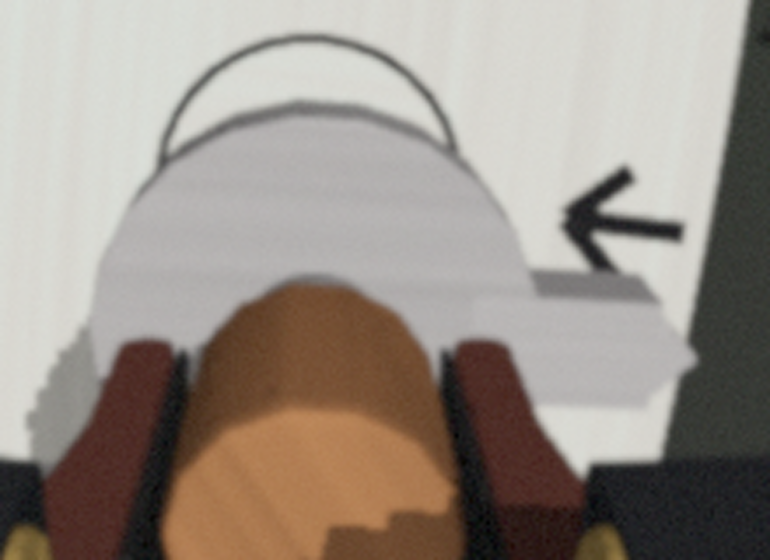

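The crop (3.5x, offset (230,180)) shows the tongue tip at (697,357). Its top-face flanks run from (535,298) to (655,302) and from (540,400) to (645,407). The top face's rim peaks near (310,115).

```bash
python3 - <<'E'
from h import *
from scipy.optimize import least_squares
o=np.load('o2.npz');zb=o['position'][2]-.0638
f=lambda u,v,z=zb+.016:hit('wrist',((u+.5)/3.5-.5+230,(v+.5)/3.5-.5+180),z,o)[:2]
yaw=lambda d:np.degrees(np.arctan2(d[1],d[0])).round(2)
tcp=o['position'][:2]
print('flanks',yaw(f(655,302)-f(535,298)),yaw(f(645,407)-f(540,400)),'width',np.linalg.norm(f(600,300)-f(600,404)))
P=np.array([f(*p) for p in [(230,128),(270,119),(310,115),(350,117),(390,127),(430,145),(165,165),(130,205),(105,260),(505,220),(525,260),(465,170)]])
s=least_squares(lambda q:np.hypot(*(P-q[:2]).T)-.035,tcp,loss='soft_l1',f_scale=.001)
print('axis',s.x.round(4),'tcp',tcp.round(4),s.fun.round(4))
tip=f(697,357);print('tip',tip.round(4),np.hypot(*(tip-s.x)),yaw(tip-s.x),yaw(tip-tcp))
E
```

```text
flanks 2.55 -0.2 width 0.017462185687972837
axis [ 0.5545 -0.0988] tcp [ 0.5542 -0.1002] [ 0.0003 -0.     -0.      0.0001  0.0001  0.0001  0.0002 -0.0002 -0.0009
 -0.0004 -0.0004  0.    ]
tip [ 0.6155 -0.0969] 0.06108886290818649 1.82 3.07
```

```bash
python3 -c "
from h import *
go(.5537,-.107,.12,91.8)"
```

```text
t 4.4167 pos [ 0.5542 -0.1003  0.2209] yaw 94.97 F [ 1.7 -0.8 -4.5] op 0.0333
trans [-0.0067 -0.0011  0.1009] rot [ 0.02 -0.    3.17]
```

Emit:
{"method": "jog_arm", "body": {
  "rot": [
    [0, 0, 3.2],
    [0, 0, 3.2],
    [0, 0, 3.2],
    [0, 0, 3.2],
    [0, 0, 3.2]
  ],
  "translation": [
    [-0.007, -0.001, 0.02],
    [-0.007, -0.001, 0.045],
    [-0.007, -0.001, 0.07],
    [-0.007, -0.001, 0.09],
    [-0.007, -0.001, 0.101]
  ],
  "claw": [1, 1, 1, 1, 1]
}}

```text
clock: 4.83
position: [0.5526, -0.1074, 0.1166]
tool_rot: [[-0.03, 1.0, -0.004], [1.0, 0.03, 0.001], [0.001, -0.004, -1.0]]
wrist_force: [-0.8, -0.3, -4.5]
opening: 0.0337
```

Emit:
{"method": "jog_arm", "body": {
  "rot": [
    [0, 0, 0],
    [0, 0, 0],
    [0, 0, 0],
    [0, 0, 0],
    [0, 0, 0]
  ],
  "translation": [
    [0, 0, 0],
    [0, 0, 0],
    [0, 0, 0],
    [0, 0, 0],
    [0, 0, 0]
  ],
  "claw": [1, 1, 1, 1, 1]
}}

```text
clock: 5.25
position: [0.5547, -0.1087, 0.1215]
tool_rot: [[-0.029, 1.0, 0.003], [1.0, 0.029, -0.001], [-0.001, 0.003, -1.0]]
wrist_force: [0.3, -0.5, -4.6]
opening: 0.0336
```

```bash
python3 -c "
from h import *
go(.5537,-.107,.108,91.8)"
```

```text
t 5.25 pos [ 0.5547 -0.1087  0.1215] yaw 91.68 F [ 0.3 -0.5 -4.6] op 0.0336
trans [ 0.0017 -0.001   0.0135] rot [ 0.16  0.05 -0.12]
```

Emit:
{"method": "jog_arm", "body": {
  "rot": [
    [0, 0, 0],
    [0, 0, 0],
    [0, 0, 0],
    [0, 0, 0],
    [0, 0, 0]
  ],
  "translation": [
    [0.001, 0, 0.003],
    [0.001, 0, 0.006],
    [0.001, 0, 0.009],
    [0.001, 0, 0.01],
    [0.001, 0, 0.01]
  ],
  "claw": [1, 1, 1, 1, 1]
}}

```text
clock: 5.67
position: [0.5535, -0.1074, 0.1088]
tool_rot: [[-0.029, 1.0, -0.001], [1.0, 0.029, 0.0], [0.0, -0.001, -1.0]]
wrist_force: [-0.0, -1.1, -4.4]
opening: 0.0335
```

Emit:
{"method": "jog_arm", "body": {
  "rot": [
    [0, 0, 0],
    [0, 0, 0],
    [0, 0, 0],
    [0, 0, 0],
    [0, 0, 0]
  ],
  "translation": [
    [0, 0, 0.001],
    [0, 0, 0.001],
    [0, 0, 0.001],
    [0, 0, 0.001],
    [0, 0, 0.001]
  ],
  "claw": [1, 1, 1, 1, 1]
}}

```text
clock: 6.08
position: [0.554, -0.1075, 0.1088]
tool_rot: [[-0.029, 1.0, 0.0], [1.0, 0.029, -0.0], [-0.0, 0.0, -1.0]]
wrist_force: [-0.4, -0.6, -4.7]
opening: 0.0335
```

```bash
python3 -c "
from h import *
go(.5537,-.107,.108,91.8)"
```

```text
t 6.0833 pos [ 0.554  -0.1075  0.1088] yaw 91.68 F [-0.4 -0.6 -4.7] op 0.0335
trans [ 0.0005 -0.0002  0.0008] rot [ 0.01  0.   -0.12]
```

Still hanging (−4.7 N), so about 1 mm remains. I'm lowering 1.5 mm more and looking for contact.

Emit:
{"method": "jog_arm", "body": {
  "rot": [
    [0, 0, 0],
    [0, 0, 0],
    [0, 0, 0],
    [0, 0, 0],
    [0, 0, 0]
  ],
  "translation": [
    [0, 0, 0.0005],
    [0, 0, 0.001],
    [0, 0, 0.0015],
    [0, 0, 0.0015],
    [0, 0, 0.0015]
  ],
  "claw": [1, 1, 1, 1, 1]
}}

```text
clock: 6.5
position: [0.5541, -0.1074, 0.108]
tool_rot: [[-0.029, 1.0, 0.001], [1.0, 0.029, 0.0], [-0.0, 0.001, -1.0]]
wrist_force: [-1.7, 1.7, 2.5]
opening: 0.0336
```

```bash
python3 -c "
from h import *
go(.5537,-.107,.108,91.8)"
```

```text
t 6.5 pos [ 0.5541 -0.1074  0.108 ] yaw 91.68 F [-1.7  1.7  2.5] op 0.0336
trans [ 0.0004 -0.0004  0.    ] rot [ 0.05  0.   -0.12]
```

In contact now (+2.5 N). Releasing, then going straight up.

Emit:
{"method": "jog_arm", "body": {
  "rot": [
    [0, 0, 0],
    [0, 0, 0],
    [0, 0, 0],
    [0, 0, 0],
    [0, 0, 0]
  ],
  "translation": [
    [0, 0, 0],
    [0, 0, 0],
    [0, 0, 0],
    [0, 0, 0],
    [0, 0, 0]
  ],
  "claw": [0.55, 0.5, 0.4, 0.2, 0]
}}

```text
clock: 6.92
position: [0.5539, -0.1076, 0.1071]
tool_rot: [[-0.029, 1.0, 0.0], [1.0, 0.029, -0.0], [-0.0, 0.0, -1.0]]
wrist_force: [0.1, 0.1, -0.2]
opening: 0.0606
```

Emit:
{"method": "jog_arm", "body": {
  "rot": [
    [0, 0, 0],
    [0, 0, 0],
    [0, 0, 0],
    [0, 0, 0],
    [0, 0, 0]
  ],
  "translation": [
    [0, 0, 0],
    [0, 0, 0],
    [0, 0, 0],
    [0, 0, 0],
    [0, 0, 0]
  ],
  "claw": [0, 0, 0, 0, 0]
}}

```text
clock: 7.33
position: [0.5539, -0.1075, 0.1071]
tool_rot: [[-0.029, 1.0, -0.0], [1.0, 0.029, 0.0], [0.0, -0.0, -1.0]]
wrist_force: [0.6, 0.2, 0.1]
opening: 0.0875
```

Emit:
{"method": "jog_arm", "body": {
  "rot": [
    [0, 0, 0],
    [0, 0, 0],
    [0, 0, 0],
    [0, 0, 0],
    [0, 0, 0]
  ],
  "translation": [
    [0, 0, -0.02],
    [0, 0, -0.055],
    [0, 0, -0.09],
    [0, 0, -0.125],
    [0, 0, -0.15]
  ],
  "claw": [0, 0, 0, 0, 0]
}}

```text
clock: 7.75
position: [0.5541, -0.1076, 0.2609]
tool_rot: [[-0.029, 1.0, 0.004], [1.0, 0.029, -0.001], [-0.001, 0.003, -1.0]]
wrist_force: [0.3, -0.6, 0.6]
opening: 0.0882
```

Emit:
{"method": "jog_arm", "body": {
  "rot": [
    [0, 0, 0],
    [0, 0, 0],
    [0, 0, 0],
    [0, 0, 0],
    [0, 0, 0]
  ],
  "translation": [
    [0, 0, 0],
    [0, 0, 0],
    [0, 0, 0],
    [0, 0, 0],
    [0, 0, 0]
  ],
  "claw": [0, 0, 0, 0, 0]
}}

```text
clock: 8.17
position: [0.5534, -0.1074, 0.255]
tool_rot: [[-0.029, 1.0, -0.003], [1.0, 0.029, 0.001], [0.001, -0.003, -1.0]]
wrist_force: [0.2, 0.4, -0.3]
opening: 0.0876
```

```bash
python3 -c "
from h import *
go(.5541,-.1074,.25,91.8); im,o=grab('wrist','w3.png')
np.savez('o3.npz',position=o['position'],tool_rot=o['tool_rot'])"
```

```text
t 8.1667 pos [ 0.5534 -0.1074  0.255 ] yaw 91.68 F [ 0.2  0.4 -0.3] op 0.0876
trans [-0.0001  0.0007  0.005 ] rot [-0.18 -0.05 -0.12]
```

View pics/w3.png

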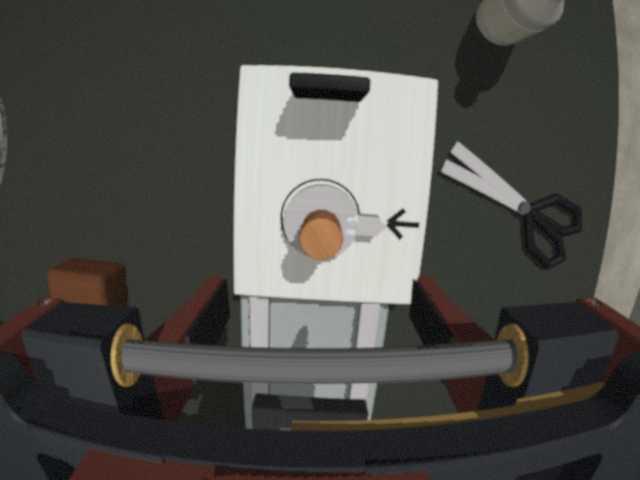

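The wrist view shows the stamp standing in the ring, its tongue tip at (386,226) and the arrow tip at (388,223). The handle top runs from (291,76) to (369,81). I'll check it numerically.

```bash
python3 - <<'E'
from h import *
from scipy.optimize import least_squares
im=cv2.imread('pics/w3.png');o=np.load('o3.npz');g=cv2.cvtColor(im,cv2.COLOR_BGR2GRAY)
yaw=lambda d:np.degrees(np.arctan2(d[1],d[0])).round(2)
# radial scan, upper half: ring = outermost dark pixel; foot edge seen inside
c0=np.array([320,218.]);R=[];
for a in np.radians(np.arange(200,341,5)):
    rr=np.arange(28,48,.5);p=c0+rr[:,None]*[np.cos(a),np.sin(a)]
    v=cv2.remap(g,p[:,0].astype(np.float32),p[:,1].astype(np.float32),cv2.INTER_LINEAR).ravel()
    R.append(p[v.argmin()])
P=np.array([hit('wrist',p,.044,o)[:2] for p in R])
s=least_squares(lambda q:np.hypot(*(P-q).T)-.0385,[.554,-.107],loss='soft_l1',f_scale=.0007);ring=s.x
print('ring',ring.round(4),np.abs(s.fun).mean().round(4))
hsv=cv2.cvtColor(im,cv2.COLOR_BGR2HSV);m=cv2.inRange(hsv[200:275,290:350],(5,80,90),(22,255,255))
c=max(cv2.findContours(m,0,1)[0],key=cv2.contourArea)[:,0]+[290,200]
W=np.array([hit('wrist',p,.124,o)[:2] for p in c],np.float32);low=W  # top face
print('wood',cv2.minEnclosingCircle(W))
tip=hit('wrist',(386,226),.060,o)[:2];a,t=[hit('wrist',p,.044,o)[:2] for p in [(388,223),(418,225)]]
print('tip',tip.round(4),'tip-ring',np.hypot(*(tip-ring)),yaw(tip-ring),'arrow',a.round(4),yaw(a-ring))
for p in [(291,73),(369,78),(291,96),(368,101)]: print(hit('wrist',p,.105,o)[:2].round(4))
cv2.imwrite('pics/w3c.png',cv2.resize(im[165:275,265:430],None,fx=4.5,fy=4.5,interpolation=cv2.INTER_CUBIC))
E
```

```text
ring [ 0.5538 -0.1061] 0.0002
wood ((0.5546157360076904, -0.10255740582942963), 0.019202062860131264)
tip [ 0.6154 -0.1072] tip-ring 0.06161888022669438 -1.03 arrow [ 0.6202 -0.1075] -1.16
[0.5278 0.0211]
[0.5881 0.0192]
[0.5284 0.0025]
[0.5879 0.0007]
```

View pics/w3c.png

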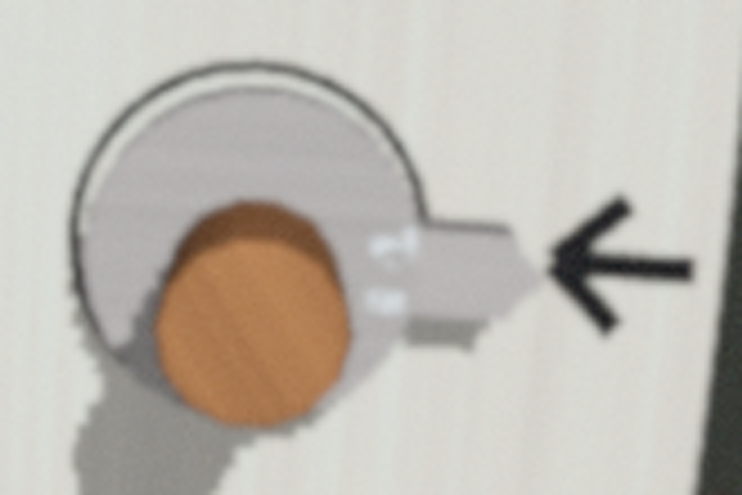

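```bash
python3 - <<'E'
from h import *
from scipy.optimize import least_squares
o=np.load('o3.npz')
f=lambda u,v,z=.06:hit('wrist',((u+.5)/4.5-.5+265,(v+.5)/4.5-.5+165),z,o)[:2]
P=np.array([f(*p) for p in [(255,88),(330,107),(385,150),(180,105),(125,145),(95,190)]])
s=least_squares(lambda q:np.hypot(*(P-q).T)-.035,[.554,-.106]);c=s.x
d=f(548,276)-c
print('axis',c.round(4),s.fun.round(4),'tongue',np.hypot(*d),np.degrees(np.arctan2(d[1],d[0])))
go(.558,.06,.255,88.25)
E
```

```text
axis [ 0.5545 -0.1057] [ 0.0001 -0.      0.     -0.0001 -0.0001  0.0001] tongue 0.06125756383425284 -1.395338828561352
t 8.2167 pos [ 0.5534 -0.1074  0.2553] yaw 91.67 F [-0.1 -0.3 -0. ] op 0.0879
trans [0.1672 0.0095 0.0004] rot [-0.16 -0.04  3.43]
```

The stamp axis is within 1 mm of the ring centre, and the tongue is at −1.4° against the bed's −1.75°. Now I'm moving behind the handle with the fingers shut.

Emit:
{"method": "jog_arm", "body": {
  "rot": [
    [0, 0, 3.4],
    [0, 0, 3.4],
    [0, 0, 3.4],
    [0, 0, 3.4],
    [0, 0, 3.4]
  ],
  "translation": [
    [0.03, 0.002, 0],
    [0.07, 0.004, 0],
    [0.11, 0.006, 0],
    [0.145, 0.008, 0],
    [0.167, 0.0095, 0]
  ],
  "claw": [0.2, 0.4, 0.6, 0.8, 1]
}}

```text
clock: 8.63
position: [0.5579, 0.0628, 0.2562]
tool_rot: [[0.028, 1.0, -0.001], [1.0, -0.028, 0.001], [0.001, -0.001, -1.0]]
wrist_force: [0.3, 0.2, 0.9]
opening: 0.0578
```

Emit:
{"method": "jog_arm", "body": {
  "rot": [
    [0, 0, 0],
    [0, 0, 0],
    [0, 0, 0],
    [0, 0, 0],
    [0, 0, 0]
  ],
  "translation": [
    [0, 0, 0],
    [0, 0, 0],
    [0, 0, 0],
    [0, 0, 0],
    [0, 0, 0]
  ],
  "claw": [1, 1, 1, 1, 1]
}}

```text
clock: 9.05
position: [0.5585, 0.0584, 0.2569]
tool_rot: [[0.032, 0.999, -0.0], [0.999, -0.032, -0.0], [-0.0, -0.0, -1.0]]
wrist_force: [-0.0, -0.9, 0.6]
opening: 0.0246
```

```bash
python3 -c "
from h import *
go(.558,.06,.09,88.25)"
```

```text
t 9.05 pos [0.5585 0.0584 0.2569] yaw 88.17 F [-0.  -0.9  0.6] op 0.0246
trans [ 0.0016 -0.0005  0.1669] rot [-0.02  0.02 -0.08]
```

Emit:
{"method": "jog_arm", "body": {
  "rot": [
    [0, 0, 0],
    [0, 0, 0],
    [0, 0, 0],
    [0, 0, 0],
    [0, 0, 0]
  ],
  "translation": [
    [0.002, 0, 0.03],
    [0.002, 0, 0.07],
    [0.002, 0, 0.11],
    [0.002, 0, 0.145],
    [0.002, 0, 0.166]
  ],
  "claw": [1, 1, 1, 1, 1]
}}

```text
clock: 9.47
position: [0.5566, 0.0605, 0.0863]
tool_rot: [[0.032, 0.999, -0.006], [0.999, -0.032, -0.0], [-0.001, -0.006, -1.0]]
wrist_force: [-0.0, -0.1, -0.1]
opening: 0.0006
```

Emit:
{"method": "jog_arm", "body": {
  "rot": [
    [0, 0, 0],
    [0, 0, 0],
    [0, 0, 0],
    [0, 0, 0],
    [0, 0, 0]
  ],
  "translation": [
    [0, 0, 0],
    [0, 0, 0],
    [0, 0, 0],
    [0, 0, 0],
    [0, 0, 0]
  ],
  "claw": [1, 1, 1, 1, 1]
}}

```text
clock: 9.88
position: [0.5598, 0.0616, 0.0938]
tool_rot: [[0.03, 1.0, 0.004], [1.0, -0.03, 0.0], [0.0, 0.004, -1.0]]
wrist_force: [-0.6, 0.2, -0.2]
opening: 0.0003
```

Emit:
{"method": "jog_arm", "body": {
  "rot": [
    [0, 0, 0],
    [0, 0, 0],
    [0, 0, 0],
    [0, 0, 0],
    [0, 0, 0]
  ],
  "translation": [
    [-0.005, 0, 0],
    [-0.01, 0, 0],
    [-0.015, 0, 0],
    [-0.02, 0, 0],
    [-0.024, 0, 0]
  ],
  "claw": [1, 1, 1, 1, 1]
}}

```text
clock: 10.3
position: [0.5578, 0.0369, 0.0912]
tool_rot: [[0.031, 1.0, -0.0], [1.0, -0.031, -0.0], [-0.0, -0.0, -1.0]]
wrist_force: [-0.3, -0.0, 0.3]
opening: 0.0003
```

Emit:
{"method": "jog_arm", "body": {
  "rot": [
    [0, 0, 0],
    [0, 0, 0],
    [0, 0, 0],
    [0, 0, 0],
    [0, 0, 0]
  ],
  "translation": [
    [-0.002, 0, 0],
    [-0.004, 0, 0],
    [-0.006, 0, 0],
    [-0.008, 0, 0],
    [-0.01, 0, 0]
  ],
  "claw": [1, 1, 1, 1, 1]
}}

```text
clock: 10.72
position: [0.5575, 0.0281, 0.0911]
tool_rot: [[0.03, 1.0, -0.0], [1.0, -0.03, 0.001], [0.001, -0.0, -1.0]]
wrist_force: [0.6, 3.4, -0.6]
opening: 0.0003
```

Contact (3.4 N at y≈0.029). Pushing along the bed axis with gentle acceleration, slower near the stop.

Emit:
{"method": "jog_arm", "body": {
  "rot": [
    [0, 0, 0],
    [0, 0, 0],
    [0, 0, 0],
    [0, 0, 0],
    [0, 0, 0]
  ],
  "translation": [
    [-0.003, 0, 0],
    [-0.007, 0, 0],
    [-0.012, 0, 0],
    [-0.018, 0, 0],
    [-0.024, 0, 0]
  ],
  "claw": [1, 1, 1, 1, 1]
}}

```text
clock: 11.13
position: [0.5567, 0.0032, 0.0911]
tool_rot: [[0.03, 1.0, -0.0], [1.0, -0.03, -0.0], [-0.0, -0.0, -1.0]]
wrist_force: [0.0, 3.2, -0.8]
opening: 0.0001
```

Emit:
{"method": "jog_arm", "body": {
  "rot": [
    [0, 0, 0],
    [0, 0, 0],
    [0, 0, 0],
    [0, 0, 0],
    [0, 0, 0]
  ],
  "translation": [
    [-0.006, 0, 0],
    [-0.012, 0, 0],
    [-0.018, 0, 0],
    [-0.024, 0, 0],
    [-0.03, 0, 0]
  ],
  "claw": [1, 1, 1, 1, 1]
}}

```text
clock: 11.55
position: [0.5557, -0.0269, 0.0911]
tool_rot: [[0.03, 1.0, -0.0], [1.0, -0.03, 0.0], [0.0, -0.0, -1.0]]
wrist_force: [-0.6, 2.6, -0.0]
opening: 0.0006
```

Emit:
{"method": "jog_arm", "body": {
  "rot": [
    [0, 0, 0],
    [0, 0, 0],
    [0, 0, 0],
    [0, 0, 0],
    [0, 0, 0]
  ],
  "translation": [
    [-0.006, 0, 0],
    [-0.012, 0, 0],
    [-0.018, 0, 0],
    [-0.024, 0, 0],
    [-0.03, 0, 0]
  ],
  "claw": [1, 1, 1, 1, 1]
}}

```text
clock: 11.97
position: [0.5548, -0.0569, 0.0911]
tool_rot: [[0.03, 1.0, -0.0], [1.0, -0.03, -0.0], [-0.0, -0.0, -1.0]]
wrist_force: [-1.7, 2.4, -0.1]
opening: 0.0003
```

Emit:
{"method": "jog_arm", "body": {
  "rot": [
    [0, 0, 0],
    [0, 0, 0],
    [0, 0, 0],
    [0, 0, 0],
    [0, 0, 0]
  ],
  "translation": [
    [-0.006, 0, 0],
    [-0.012, 0, 0],
    [-0.018, 0, 0],
    [-0.024, 0, 0],
    [-0.03, 0, 0]
  ],
  "claw": [1, 1, 1, 1, 1]
}}

```text
clock: 12.38
position: [0.554, -0.0868, 0.0911]
tool_rot: [[0.03, 1.0, -0.0], [1.0, -0.03, 0.0], [0.0, -0.0, -1.0]]
wrist_force: [-2.4, 3.6, -0.0]
opening: 0.0006
```

Emit:
{"method": "jog_arm", "body": {
  "rot": [
    [0, 0, 0],
    [0, 0, 0],
    [0, 0, 0],
    [0, 0, 0],
    [0, 0, 0]
  ],
  "translation": [
    [-0.005, 0, 0],
    [-0.009, 0, 0],
    [-0.013, 0, 0],
    [-0.016, 0, 0],
    [-0.019, 0, 0]
  ],
  "claw": [1, 1, 1, 1, 1]
}}

```text
clock: 12.8
position: [0.5535, -0.1055, 0.091]
tool_rot: [[0.03, 1.0, -0.0], [1.0, -0.03, 0.0], [0.0, -0.0, -1.0]]
wrist_force: [-2.5, 2.7, -0.5]
opening: 0.0003
```

Emit:
{"method": "jog_arm", "body": {
  "rot": [
    [0, 0, 0],
    [0, 0, 0],
    [0, 0, 0],
    [0, 0, 0],
    [0, 0, 0]
  ],
  "translation": [
    [-0.003, 0, 0],
    [-0.006, 0, 0],
    [-0.009, 0, 0],
    [-0.012, 0, 0],
    [-0.015, 0, 0]
  ],
  "claw": [1, 1, 1, 1, 1]
}}

```text
clock: 13.22
position: [0.553, -0.1204, 0.0911]
tool_rot: [[0.03, 1.0, -0.0], [1.0, -0.03, 0.0], [0.0, -0.0, -1.0]]
wrist_force: [-2.3, 3.7, -1.3]
opening: 0.0003
```

Emit:
{"method": "jog_arm", "body": {
  "rot": [
    [0, 0, 0],
    [0, 0, 0],
    [0, 0, 0],
    [0, 0, 0],
    [0, 0, 0]
  ],
  "translation": [
    [-0.002, 0, 0],
    [-0.004, 0, 0],
    [-0.006, 0, 0],
    [-0.008, 0, 0],
    [-0.01, 0, 0]
  ],
  "claw": [1, 1, 1, 1, 1]
}}

```text
clock: 13.63
position: [0.5527, -0.1304, 0.0911]
tool_rot: [[0.03, 1.0, -0.0], [1.0, -0.03, 0.0], [0.0, -0.0, -1.0]]
wrist_force: [-1.9, 2.3, -1.1]
opening: 0.0005
```

Emit:
{"method": "jog_arm", "body": {
  "rot": [
    [0, 0, 0],
    [0, 0, 0],
    [0, 0, 0],
    [0, 0, 0],
    [0, 0, 0]
  ],
  "translation": [
    [-0.0015, 0, 0],
    [-0.003, 0, 0],
    [-0.0045, 0, 0],
    [-0.006, 0, 0],
    [-0.0075, 0, 0]
  ],
  "claw": [1, 1, 1, 1, 1]
}}

```text
clock: 14.05
position: [0.5527, -0.1332, 0.0912]
tool_rot: [[0.027, 1.0, -0.0], [1.0, -0.027, 0.009], [0.009, -0.001, -1.0]]
wrist_force: [-2.4, 24.0, 3.0]
opening: 0.0001
```

```bash
python3 -c "
from h import *
go(.5525,-.141,.091,88.25)"
```

```text
t 14.05 pos [ 0.5527 -0.1332  0.0912] yaw 88.44 F [-2.4 24.   3. ] op 0.0001
trans [-0.0079  0.0001  0.0001] rot [-0.04 -0.51  0.19]
```

The stop is reached: 24 N, after about 0.162 m from first contact. Backing off slowly, rising and looking.

Emit:
{"method": "jog_arm", "body": {
  "rot": [
    [0, 0, 0],
    [0, 0, 0],
    [0, 0, 0],
    [0, 0, 0],
    [0, 0, 0]
  ],
  "translation": [
    [0.004, 0, 0],
    [0.01, 0, 0],
    [0.02, 0, 0],
    [0.035, 0, 0],
    [0.05, 0, 0]
  ],
  "claw": [1, 1, 1, 1, 1]
}}

```text
clock: 14.47
position: [0.5544, -0.0876, 0.0915]
tool_rot: [[0.031, 1.0, 0.001], [1.0, -0.031, -0.001], [-0.001, 0.001, -1.0]]
wrist_force: [-0.6, 1.2, 0.8]
opening: 0.0005
```

Emit:
{"method": "jog_arm", "body": {
  "rot": [
    [0, 0, 0],
    [0, 0, 0],
    [0, 0, 0],
    [0, 0, 0],
    [0, 0, 0]
  ],
  "translation": [
    [0.025, 0, 0],
    [0.055, 0, -0.01],
    [0.085, 0, -0.03],
    [0.11, 0, -0.05],
    [0.13, 0, -0.06]
  ],
  "claw": [1, 1, 1, 1, 1]
}}

```text
clock: 14.88
position: [0.5589, 0.0442, 0.1543]
tool_rot: [[0.029, 1.0, 0.005], [1.0, -0.029, -0.0], [-0.0, 0.005, -1.0]]
wrist_force: [0.5, 0.6, 0.9]
opening: 0.0005
```

Emit:
{"method": "jog_arm", "body": {
  "rot": [
    [0, 0, 0],
    [0, 0, 0],
    [0, 0, 0],
    [0, 0, 0],
    [0, 0, 0]
  ],
  "translation": [
    [0, 0, 0],
    [0, 0, 0],
    [0, 0, 0],
    [0, 0, 0],
    [0, 0, 0]
  ],
  "claw": [1, 1, 1, 1, 1]
}}

```text
clock: 15.3
position: [0.5576, 0.0411, 0.15]
tool_rot: [[0.032, 0.999, -0.002], [0.999, -0.032, -0.0], [-0.0, -0.002, -1.0]]
wrist_force: [0.7, 0.1, -0.7]
opening: 0.0004
```

```bash
python3 -c "
from h import *
go(.5525,-.141,.091,88.25)
im,_=grab('scene','sc1.png')
cv2.imwrite('pics/sc1c.png',cv2.resize(im[100:230,160:310],None,fx=4.5,fy=4.5,interpolation=cv2.INTER_CUBIC))"
```

```text
t 15.3 pos [0.5576 0.0411 0.15  ] yaw 88.19 F [ 0.7  0.1 -0.7] op 0.0004
trans [-0.1821  0.0008  0.0591] rot [-0.1   0.03 -0.06]
```

View pics/sc1c.png

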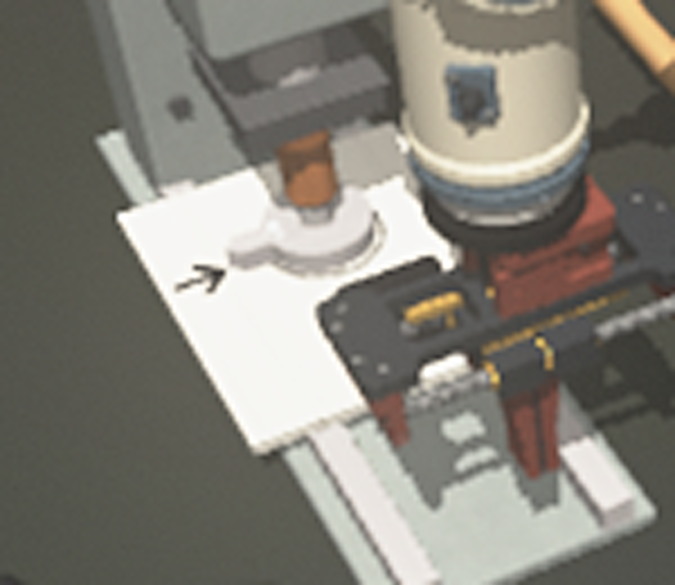

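The stamp stands under the head inside the ring, with its tongue tip at (231,250) in the crop and the arrow tip at (223,273). Last numeric check:

```bash
python3 - <<'E'
from h import *
f=lambda u,v,z:hit('scene',((u+.5)/4.5-.5+160,(v+.5)/4.5-.5+100),z)[:2]
a=f(223,273,.044);t=f(231,250,.060);c=f(257,446,.044)
b=np.radians(-1.75);X=np.array([np.cos(b),np.sin(b)]);Y=np.array([-X[1],X[0]])
seat=a-.065*X
print('arrow',a,'moved',(a-[.6188,-.1066])@Y,'corner moved',(c-[.6634,.040])@Y,'tip in bed frame',(t-seat)@X,(t-seat)@Y)
# foot rim (top face) front/left extremes for axis
print('rim right',(f(376,228,.060)-seat)@X)
print(ctrl.get_obs()['joint_vel'].round(2))
E
```

```text
arrow [ 0.61579476 -0.27372956] moved -0.16714338675273907 corner moved -0.1667107271901744 tip in bed frame 0.05704837484478851 0.0012871635433725616
rim right -0.02780586154783003
[ 0.18 -0.09 -0.28  0.15  0.08  0.  ]
```

```bash
python3 -c "
from h import *
im=cv2.imread('pics/sc1.png')[128:170,192:252]
cv2.imwrite('pics/z.png',cv2.convertScaleAbs(cv2.resize(im,None,fx=12,fy=12,interpolation=cv2.INTER_CUBIC),alpha=1.6,beta=-150))"
```

```text
(no output)
```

View pics/z.png

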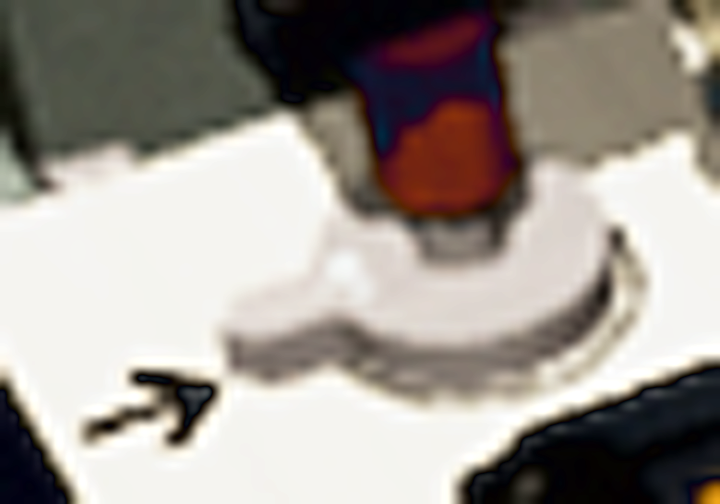

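The zoom (12x, offset (192,128)) shows the base rim from (360,375) through (470,393) to (612,290). The ring is visible just outside it, at (470,402), (560,380) and (640,285). I'll fit both on the bed plane.

```bash
python3 - <<'E'
from h import *
from scipy.optimize import least_squares
f=lambda u,v,z=.044:hit('scene',((u+.5)/12-.5+192,(v+.5)/12-.5+128),z)[:2]
fit=lambda L,r,z=.044:least_squares(lambda q:np.hypot(*(np.array([f(*p,z) for p in L])-q).T)-r,[.55,-.27])
F=fit([(400,383),(440,391),(490,391),(540,370),(580,340),(603,312),(613,285)],.035)
T=fit([(380,333),(440,346),(500,342),(550,320),(590,285),(608,245),(605,215)],.035,.06)
R=fit([(420,398),(470,402),(520,396),(570,375),(610,345),(635,305),(643,275)],.0385)
b=np.radians(-1.75);X=np.array([np.cos(b),np.sin(b)]);S=f(217,388)-.065*X
tip=[f(226,330,.06),f(232,368,.044)]
for n,q in(('foot',F),('top',T),('ring',R)): print(n,q.x.round(4),q.fun.round(4))
print('seat by arrow',S.round(4))
for t in tip: d=t-F.x;print('tip',t.round(4),np.hypot(*d).round(4),np.degrees(np.arctan2(d[1],d[0])).round(1))
E
```

```text
foot [ 0.5516 -0.2758] [-0.0012 -0.      0.0016  0.0001 -0.0007 -0.0004  0.0001]
top [ 0.5513 -0.2722] [-0.0015 -0.0002  0.0011  0.0004 -0.0002 -0.0005 -0.0007]
ring [ 0.5489 -0.2737] [-0.0005  0.      0.0007  0.0001 -0.0002 -0.0006  0.0003]
seat by arrow [ 0.5491 -0.2726]
tip [ 0.609  -0.2735] 0.0574 2.2
tip [ 0.6084 -0.2792] 0.0569 -3.5
```

```bash
python3 -c "
from h import *
print(ctrl.job_done())"
```

```text
the job is handed in; nothing more can be done
None
```

I set the tongued stamp down upright in the circle with its tongue towards the arrow, let go, and pushed the bed in until it hit its stop. The arm is clear of everything, and the job is handed in at about 15 s on the clock; no verdict came back.

- **Placing:** after release, the close wrist view put the stamp within about 1 mm of the circle's centre. Its tongue was at −1.4° against the bed's −1.75°.
- **Bed:** the push force rose from about 3 N to 24 N at the end, so I take that as the stop. The scene camera measured about 167 mm of travel.
- **Stamp after the push:** the scene camera showed it standing inside the ring, 2–3 mm from the centre, with the tongue within about 4° of the arrow line.

**Where the last checks disagreed:** the final view is coarse, at roughly 2–2.5 mm per pixel. One early single-point reading off the foot's rim suggested a 7 mm offset and the tongue tip suggested 4 mm the other way. A circle fit to foot and ring replaced those with the 2–3 mm figure. The two tongue readings gave 2.2° and −3.5°. All of these are inside the 8 mm and 5.7° limits. I could not get a closer wrist view of the stamp under the head.

I did not touch the bystanders, but I did not measure their positions again at the end.

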